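# Shell gauge off the crate lid and into the rinse tray

### The arm

A 6-joint arm with a two-finger parallel gripper is mounted at the origin on the work surface. World frame = base frame: x ahead of the robot, y to its left, z up, the work surface at z = 0. Lengths are in m, angles in degrees, forces in N, time in s.
With the tool pointing down it reaches from about 0.4 to 0.825 m from the base axis. Payload 7 kg.
Tool frame: the origin (TCP) lies at the very end of the fingers, on their centre line; the grasp point (between the pads) lies 19 mm behind it; y points along the fingers, x is the direction in which the jaws open and shut, and the axes are right-handed (so a half turn about y gives the same grasp; the last joint's range is limited). The gripper opens to 85 mm and grips with 20 to 120 N. Pads are 22 mm wide; open, the fingers measure 114 mm over their backs; the gripper's body (76 mm by 85 mm) begins 54 mm behind the grasp point. The pads swing forward as they close: fully open they stand 13 mm farther back than shut.
Start: joints at [-52.305, 20.546, 0.682, 0, -70.136, -16.507], TCP at [0.244, -0.629, 0.231] pointing down, gripper open.
Joint ranges: [-176.03, 176.03], [-82.01, 121.73], [-58.28, 71.71], [-173.87, 95.51], [-174.79, -0.11], [-173.66, 173.66]. Speed limits (degrees/s): [136.94, 136.94, 172.46, 180, 180, 180].

### API

Orientations are given as [roll, pitch, yaw] about the fixed x, y, z axes, in that order (R = Rz(yaw) Ry(pitch) Rx(roll)).
In Python, from cell import env, cams gives the robot as it stands. The module is installed in compiled form; this text tells all that it offers. Calls block until the motion is done:
- env.move_pose(position, orientation): joint-space move of the TCP to a pose.
- env.move_straight(position, rot=None, feed=0.15, contact_N=None): straight line of the TCP; rot=None keeps the orientation; feed is the mean speed in m/s. With contact_N (N) it stops when the force on the tool has changed by that much, and returns True; else False.
- env.movej(angles): joint-space move.
- env.open_jaws() and env.grasp(f_grip=None): open the fingers fully, or close them until they stop; f_grip is the grip in N (None keeps the last).
- env.wait(seconds).
- env.solve_ik(position, orientation): joint angles nearest the present ones, or None.
- env.state(): the state.
- cams.capture(name): name is "scene" or "side" or "wrist"; returns the picture (480x640x3 uint8, red, green, blue); there is no depth.
- cams.camera_params(name): a dict with "mtx" (3x3 intrinsics, pixels), "cam_to_world" (4x4, takes a point from camera to world coordinates). Camera axes: x right, y up, looking along -z (the intrinsics and any distortion apply to the point x, -y, -z); pixel columns grow to the right and rows downward; lengths in m; the calibration is good to about 2 mm. A picture is of the moment at which its call begins: read the wrist's pose just before it. camera_params takes no time and is no camera call; for the wrist camera it gives the pose at the moment of the call.
A pose or a line that the arm cannot do raises env.MotionError and nothing moves.
- env.sign_off(): hands the job in, once; it reports no verdict.
The state is a dict: "clock": time; "q": joint angles; "joint_vel": joint speeds; "effort": joint torques, N m; "position": TCP position; "tool_rot": TCP orientation; "ft_force": force on the tool from outside, world axes, zero at the start; "moment": the same for the moment, N m; "gripper_width": finger opening in m.
Only numpy, scipy, OpenCV 4.12 (cv2) and the standard library are available. Lean on these libraries where they do the work, as an engineer would, in place of code of your own. Each camera call takes 0.05 s, during which the arm holds its last target.

### The job

The orange shell gauge lies flat on the steel lid of the foam crate and needs rinsing. Slide it towards the lid's front edge (the one facing the robot) until about a third of its length sticks out, and let it rest there; then pinch the overhanging end across its two long sides, lift the gauge off the crate and set it flat in the steel rinse tray without dropping it. Leave the blue gauge where it lies.

Things in the scene. Friction and masses are not known exactly. Their poses are not given: they have to be found in the camera images.
- orange_gauge_mid (a point): Centre (half-way up) of the loose orange plastic shell gauge: flat plate, 130 mm long (x), 56 wide (y), 8 thick (z up), 60 g, with a round 30 mm hole 32 mm from its centre towards the -x end, the end nearer the lid's front edge. It lies on the lid within 12 degrees of square to that edge, that end 5 to 40 mm short of it. It tips off with more than 65 mm out.
- blue_gauge_mid (a point): Centre of a blue gauge of the same shape and size lying beside the orange one on the same lid, about 160 mm between centres; either may be on the left. It must stay where it is.
- crate_edge (a point): Middle of the top front edge of the crate's steel lid, level with the lid's flat top, 120 mm above the counter. x: square to the edge, back over the lid, away from the robot; y: along the edge, to the robot's left; z up. Lid 350 mm wide (y), 210 deep (x). The white foam crate below is 10 mm inside its rim, fixed. Nothing stands under the overhang.
- rinse_tray_in (a point): Centre of the inner floor of the fixed, empty, open stainless-steel rinse tray on the counter, to the robot's right of the crate. Outside 250 mm (its x) by 200 mm (its y), walls 4 mm thick with the rim 30 mm above the counter, flat floor 4 mm above the counter. z up.

How it is judged (in metres and radians):
On the way, in this order (a step that is already met when the one before it is completed fails the run):
1. the orange gauge rests flat on the lid, let go, with 25 to 58 mm of its length out over the front edge (x of orange_gauge_mid in the frame of crate_edge between 0.007 and 0.04 m and z of orange_gauge_mid in the frame of crate_edge between -0.001 and 0.009 m and angle between the z axis of orange_gauge_mid and the z axis of crate_edge, either way round below 0.1 rad and angle between the x axis of orange_gauge_mid and the x axis of crate_edge, either way round below 0.6 rad and contact force between the fingers and orange_gauge below 0.3 N), for 0.3 s.
2. the orange gauge is held in the fingers, lifted clear of the lid (z of orange_gauge_mid in the frame of crate_edge above 0.015 m and contact force between the fingers and orange_gauge above 1 N), for 0.1 s.
At the end, for the whole second after the job is handed in: The orange gauge lies at rest, flat on the floor of the rinse tray (within 7 degrees of level, its centre under 10 mm above the floor and within the walls), and the blue gauge is within 15 mm of where it started (x of orange_gauge_mid in the frame of rinse_tray_in between -0.075 and 0.075 m and y of orange_gauge_mid in the frame of rinse_tray_in between -0.075 and 0.075 m and z of orange_gauge_mid in the frame of rinse_tray_in below 0.01 m and angle between the z axis of orange_gauge_mid and the z axis of rinse_tray_in, either way round below 0.12 rad and linear speed of orange_gauge below 0.02 m/s and distance of blue_gauge_mid from where it was at the start of the episode below 0.015 m); the robot touches nothing.
It fails at once if the orange gauge falls: no finger on it while its centre is 45 to 95 mm above the tray's floor (contact force between the fingers and orange_gauge below 0.05 N and z of orange_gauge_mid in the frame of rinse_tray_in between 0.045 and 0.095 m).
It fails at once if the blue gauge is moved by 15 mm or more (distance of blue_gauge_mid from where it was at the start of the episode above 0.015 m).
It also fails if it takes over 54 s, if anything falls off the work surface, if the arm or the gripper's body presses on something with over 40 N, if the wrist force passes 120 N, or if a joint passes its speed limit or range.

## Working session

There is one attempt and no reset: what is moved stays moved. The work goes in short steps, each a Python script; the robot and the scene stay as the last script left them, time stands still between calls to the robot, and variables do not carry over. Pictures are saved under pics/ and viewed, and the job is handed in when it is done.

```bash
mkdir -p pics; ls
python3 - <<'E'
from cell import env,cams
import cv2,numpy as np
np.set_printoptions(precision=4,suppress=True)
s=env.state();print(s)
for n in("scene","side","wrist"):
    p=cams.camera_params(n);print(n,p)
    cv2.imwrite(f"pics/{n}0.png",cams.capture(n)[:,:,::-1])
E
```

```text
pics
{'clock': 0.0, 'q': array([-52.3074,  20.5924,   0.6329,  -0.0194, -70.1353, -16.506 ]), 'joint_vel': array([ 0.1113, -0.0041,  0.0571, -0.0071,  0.0735, -0.0771]), 'effort': array([ -0.0018, -58.3328,  29.3402,   6.9364,  -0.0062,   0.    ]), 'position': array([ 0.2437, -0.6289,  0.2303]), 'tool_rot': array([-89.9906,  -0.0961, 111.18  ]), 'ft_force': array([-0.0997, -0.5256,  0.1179]), 'moment': array([-0.0248, -0.0002,  0.0057]), 'gripper_width': 0.08547607058438979}
scene {'mtx': array([[619.5021,   0.    , 319.6207],
       [  0.    , 619.5021, 238.5315],
       [  0.    ,   0.    ,   1.    ]]), 'cam_to_world': array([[-0.4109, -0.7353,  0.5389,  1.0706],
       [ 0.9117, -0.3293,  0.2458,  0.1704],
       [-0.0033,  0.5923,  0.8057,  0.8836],
       [ 0.    ,  0.    ,  0.    ,  1.    ]])}
side {'mtx': array([[617.006 ,   0.    , 333.8833],
       [  0.    , 617.006 , 242.0967],
       [  0.    ,   0.    ,   1.    ]]), 'cam_to_world': array([[-0.9953,  0.0755, -0.0608,  0.4964],
       [-0.0941, -0.603 ,  0.7922,  0.6557],
       [ 0.0232,  0.7942,  0.6072,  0.6861],
       [ 0.    ,  0.    ,  0.    ,  1.    ]])}
wrist {'mtx': array([[402.7514,   0.    , 323.1814],
       [  0.    , 402.7514, 242.8081],
       [  0.    ,   0.    ,   1.    ]]), 'cam_to_world': array([[-0.3616, -0.8897, -0.2787,  0.1728],
       [ 0.9323, -0.3446, -0.1098, -0.6564],
       [ 0.0016, -0.2996,  0.9541,  0.372 ],
       [ 0.    ,  0.    ,  0.    ,  1.    ]])}
```

View pics/scene0.png

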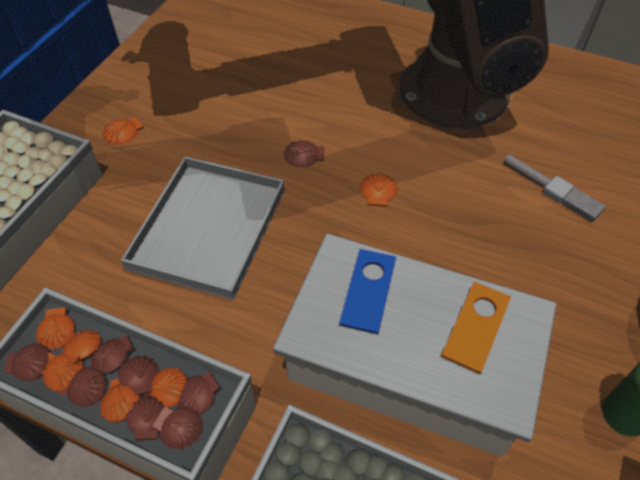

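View pics/side0.png

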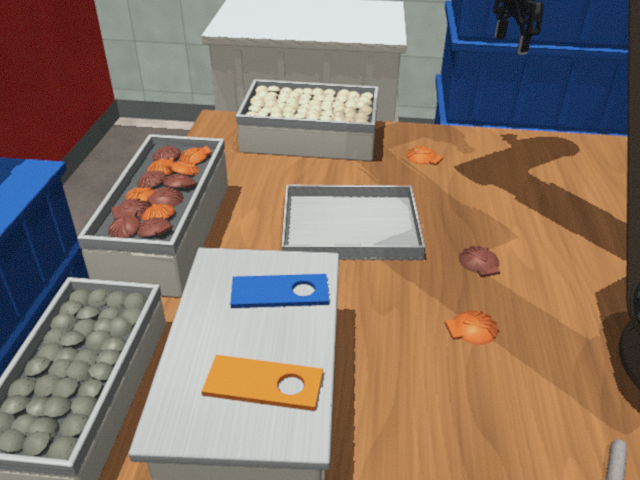

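View pics/wrist0.png

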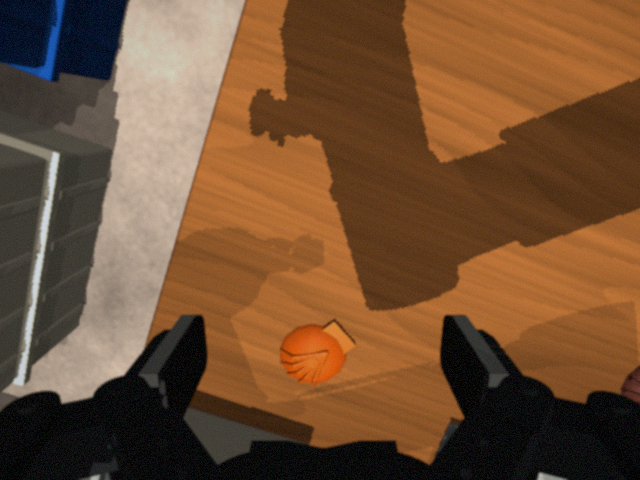

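The scene view shows the orange gauge at about (476,327) and the blue one at (368,290), to the robot's right. Both holes are on the robot side, and the lid's front edge runs (328,237)–(555,302). The tray is at about (205,227). Next I'll rectify both views to metric planes.

```bash
cat > h.py <<'E'
import numpy as np,cv2
np.set_printoptions(precision=4,suppress=True)
def proj(p,P):
    P=np.atleast_2d(P).astype(float);T=np.linalg.inv(p["cam_to_world"])
    c=P@T[:3,:3].T+T[:3,3];c=c*[1,-1,-1]
    u=c@np.array(p["mtx"]).T
    return u[:,:2]/u[:,2:]
def H(p,z): # world xy->pixel
    w=np.array([[0,0,z],[1,0,z],[1,1,z],[0,1,z]],float)*[.3,.3,1]+[.4,-.3,0]
    return cv2.getPerspectiveTransform(w[:,:2].astype(np.float32),proj(p,w).astype(np.float32))
def unproj(p,uv,z):
    uv=np.asarray(uv,np.float32).reshape(-1,1,2)
    return cv2.perspectiveTransform(uv,np.linalg.inv(H(p,z))).reshape(-1,2)
def top(im,p,z,x0,x1,y0,y1,s=1000):
    # rows: x from x1 down to x0 ; cols: y from y1 to y0 (left=+y)
    A=np.array([[0,-1/s,x1],[-1/s,0,y1],[0,0,1]])
    return cv2.warpPerspective(im,H(p,z)@A,(int((y1-y0)*s),int((x1-x0)*s)),flags=cv2.INTER_LINEAR|cv2.WARP_INVERSE_MAP)
def mask(im,c):
    h=cv2.cvtColor(im,cv2.COLOR_RGB2HSV)
    if c=="o": return cv2.inRange(h,(12,200,150),(22,255,255))
    return cv2.inRange(h,(105,150,80),(125,255,255))
def gauges(im,p,c,z=0.128,near=None):
    m=mask(im,c);cs,_=cv2.findContours(m,cv2.RETR_EXTERNAL,cv2.CHAIN_APPROX_NONE)
    out=[]
    for k in cs:
        if cv2.contourArea(k)<200: continue
        w=unproj(p,k.reshape(-1,2),z)
        (cx,cy),(a,b),th=cv2.minAreaRect((w*1000).astype(np.float32))
        out.append((cv2.contourArea(k),cx,cy,a,b,th))
    return out
E
python3 - <<'E'
from cell import cams
from h import *
t=[]
for n in("scene","side"):
    p=cams.camera_params(n);im=cv2.imread(f"pics/{n}0.png")[:,:,::-1].copy()
    for c in "ob":
        for g in gauges(im,p,c): print(n,c,np.array(g))
    r=top(im,p,0.12,.3,.8,-.5,.3)
    cv2.imwrite(f"pics/top_{n}.png",r[:,:,::-1])
    g=cv2.cvtColor(im,cv2.COLOR_RGB2HSV)
E
```

```text
scene o [2914.      610.8856  197.0014   51.6416  125.9686   86.5728]
scene b [2816.5     618.4807   39.8122  130.1142   53.7051    9.5251]
scene b [ 500.5     332.2094 -765.5396  279.1405   15.3898    0.0107]
side b [2720.5     615.0541   42.0971  128.2293   60.4093    9.6392]
side b [910.5    923.3852  88.8336  12.6615 233.8646   0.0105]
side b [2550.     1057.4482 -158.5676  102.7844  247.4083   28.5138]
side b [ 3605.5      -70.6053 -1236.8184   487.1715   278.1249    79.0345]
side b [17112.       119.8538  -918.8682   897.6619   479.3613    84.9845]
```

View pics/top_scene.png

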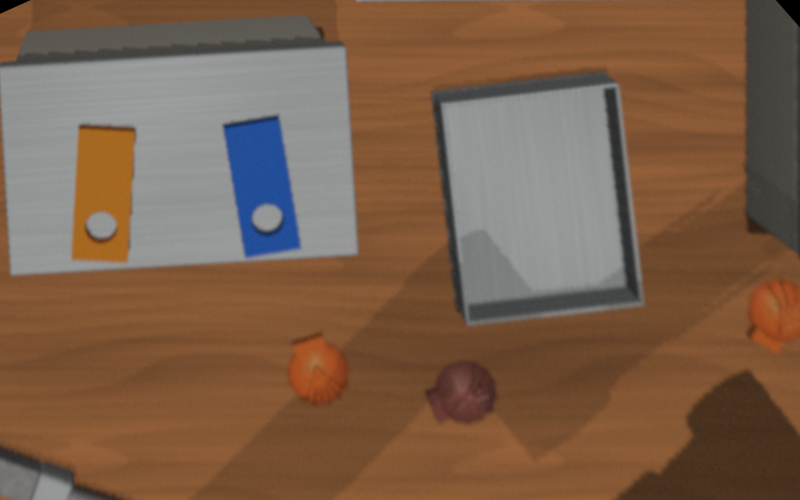

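View pics/top_side.png

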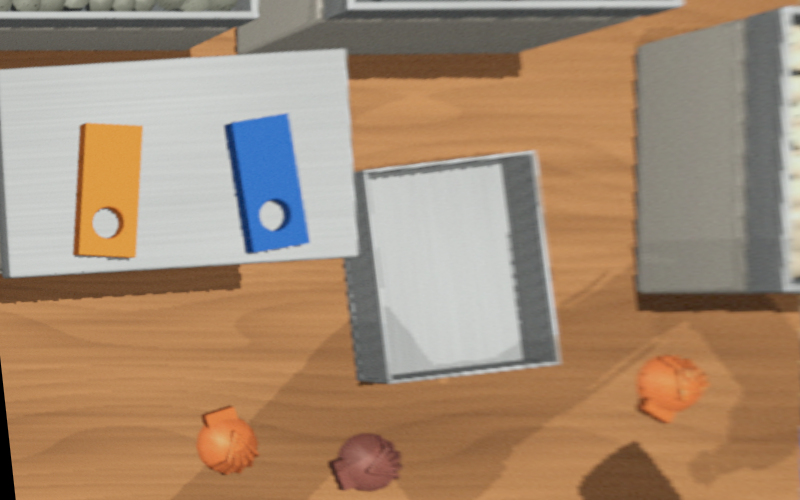

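Run:
```python
import cv2
im=cv2.imread("pics/side0.png");h=cv2.cvtColor(im,cv2.COLOR_BGR2HSV);print(h[370,225:325:15],h[325,460:480:8])
im=cv2.imread("pics/scene0.png");h=cv2.cvtColor(im,cv2.COLOR_BGR2HSV);print(h[340,460:490:8],h[450,230:250:8])
```

```text
[[ 17 179 219]
 [ 17 180 219]
 [ 17 179 220]
 [ 17 175 220]
 [ 17 177 220]
 [ 17 176 220]
 [ 17 173 221]] [[ 11 175 220]
 [ 13 159 220]
 [ 13 163 216]]
[[ 16 210 164]
 [ 16 205 164]
 [ 16 203 167]
 [ 16 201 166]] [[ 15  22  69]
 [ 13 149 115]
 [ 13 152 124]]
```

```bash
sed -i 's/(12,200,150),(22,255,255)/(15,165,140),(20,255,255)/' h.py
python3 - <<'E'
from cell import cams
from h import *
for n in("scene","side"):
    p=cams.camera_params(n);im=cv2.imread(f"pics/{n}0.png")[:,:,::-1].copy()
    for c in "ob":
        for g in gauges(im,p,c): 
            if g[0]>1500 and 400<g[1]<800:print(n,c,np.array(g))
    # corners on top plane
    r=top(im,p,0.128,.5,.7,0.0,.3,2500);cv2.imwrite(f"pics/lid_{n}.png",r[:,:,::-1])
    r=top(im,p,0.03,.4,.75,-.4,-.0,2000)
    cv2.imwrite(f"pics/tray_{n}.png",r[:,:,::-1])
E
```

```text
scene o [3107.5     610.4959  196.9131   53.5737  127.5435   86.8891]
scene b [2816.5     618.4807   39.8122  130.1142   53.7051    9.5251]
side o [4075.5     607.8845  197.35     55.101   128.9763   86.944 ]
side b [2720.5     615.0541   42.0971  128.2293   60.4093    9.6392]
```

View pics/tray_scene.png

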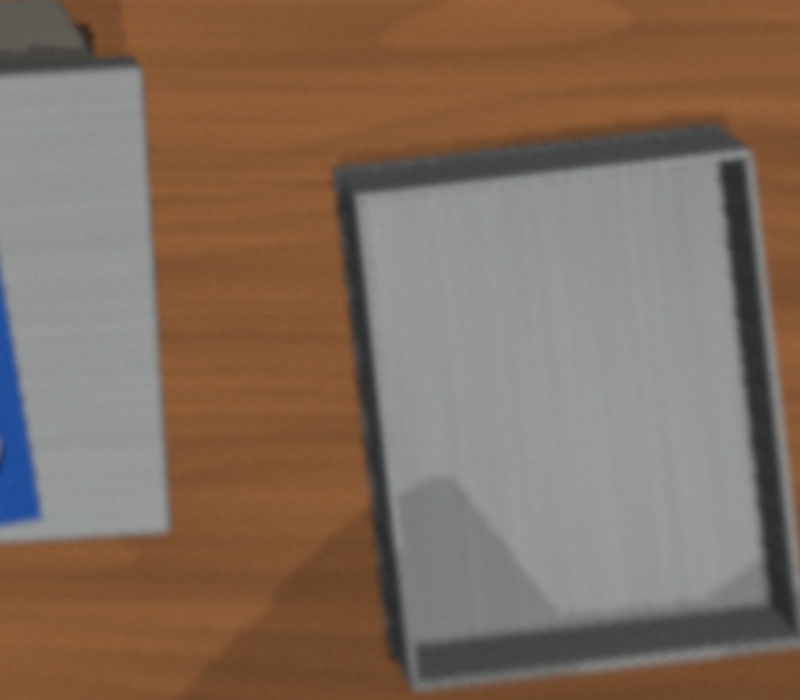

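View pics/tray_side.png

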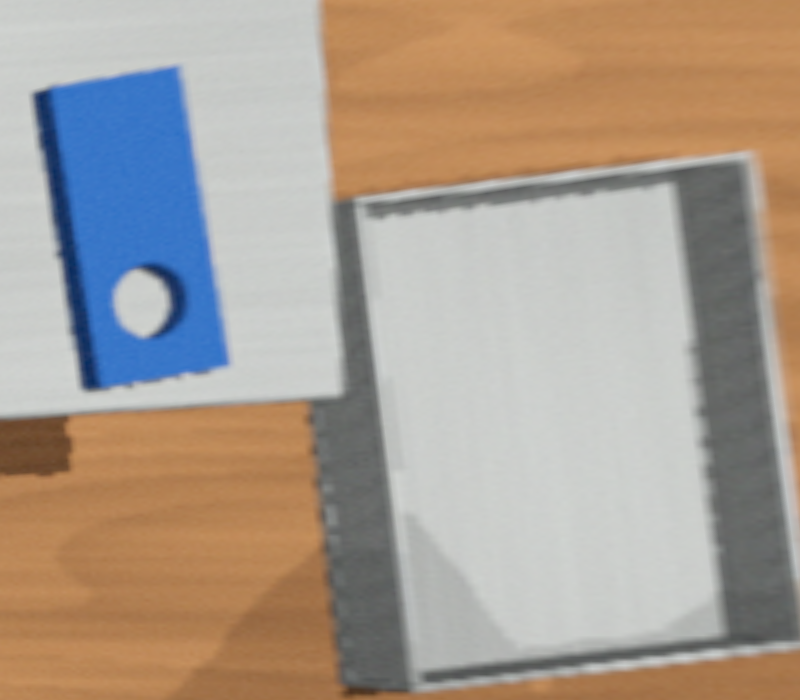

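View pics/lid_scene.png

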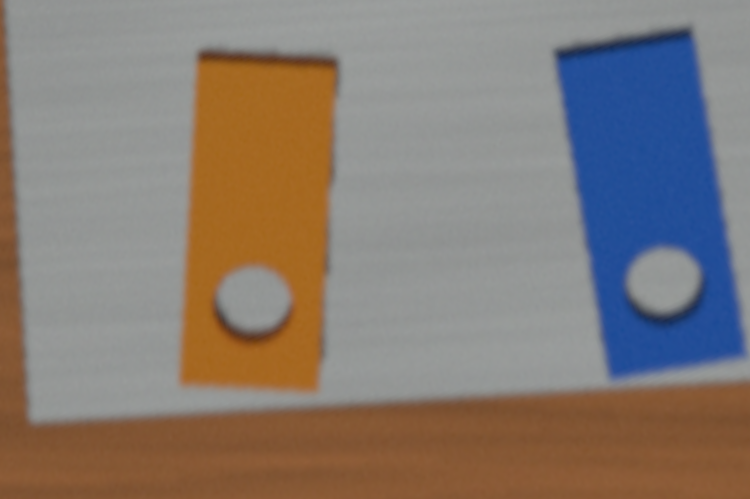

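View pics/lid_side.png

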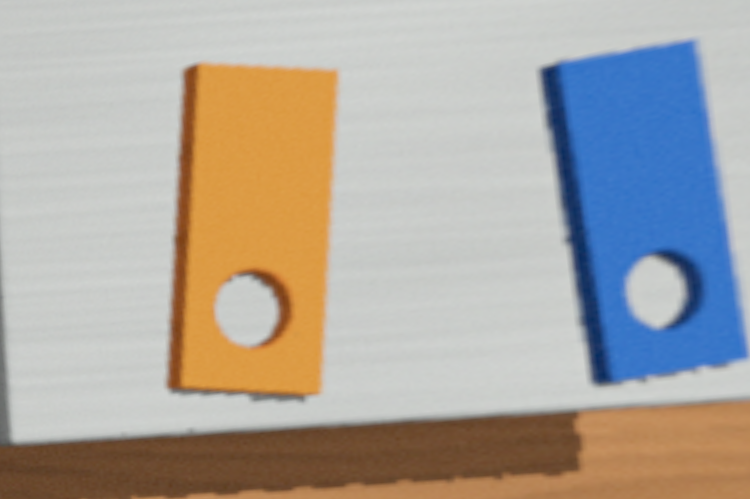

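The front edge measures 349 mm (350 given), the gauge about 130x55 mm and the tray 247x199 mm, so the positions hold up. These are the poses I get:
- **Crate edge:** (0.535, 0.117), yaw 3.4°.
- **Orange gauge:** (0.6095, 0.197), yaw −3.1°, about 14 mm short of the edge.
- **Tray:** (0.539, −0.290), yaw 6°.

I'll push the far end of the gauge with the closed fingers.

Run:
```python
from cell import env,cams
from h import *
o=[-90,0,86.9]
a=np.array([np.cos(np.radians(-3.1)),np.sin(np.radians(-3.1))]);g=np.array([.6095,.197])
P=lambda d,z:[*(g+a*d),z]
env.grasp(20)
env.move_pose(P(.095,.20),o)
print(env.state()["clock"],env.state()["gripper_width"],env.state()["position"])
r=env.move_straight(P(.095,.1235),feed=.06,contact_N=8)
print(r,env.state()["position"],env.state()["ft_force"])
cv2.imwrite("pics/scene1.png",cams.capture("scene")[:,:,::-1])
cv2.imwrite("pics/side1.png",cams.capture("side")[:,:,::-1])
print(env.state()["clock"])
```

```text
4.2083 -0.0004611463856255613 [0.7045 0.1911 0.2001]
False [0.7047 0.1919 0.1241] [ 0.2219 -0.5693 -0.0876]
5.7333
```

View pics/side1.png

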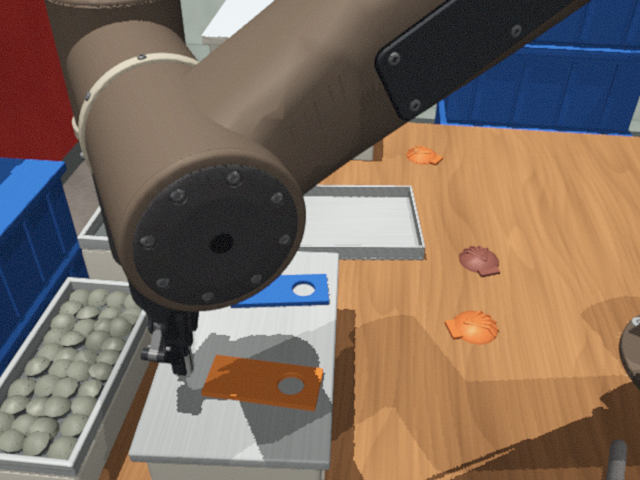

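View pics/scene1.png

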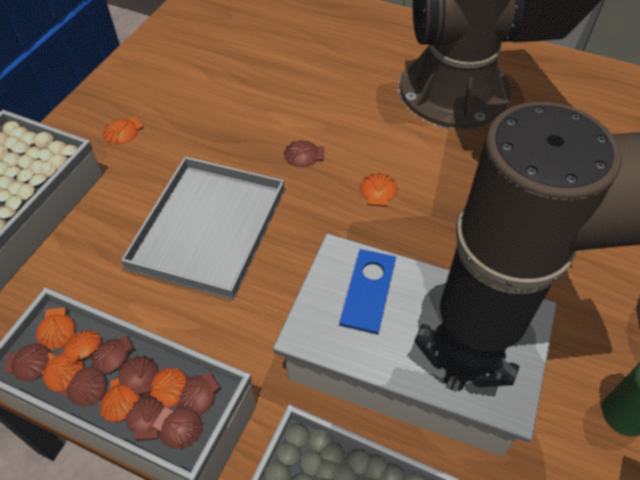

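The side view shows the closed tips at about (185,370), on the lid just behind the gauge's far end at (205,375). I'll push most of the way, then look.

Run:
```python
from cell import env,cams
from h import *
a=np.array([np.cos(np.radians(-3.1)),np.sin(np.radians(-3.1))]);g=np.array([.6095,.197])
P=lambda d,z:[*(g+a*d),z]
r=env.move_straight(P(.026,.1235),feed=.04)
print(env.state()["position"],env.state()["ft_force"])
im=cams.capture("side");cv2.imwrite("pics/side2.png",im[:,:,::-1])
p=cams.camera_params("side")
cv2.imwrite("pics/lid2.png",top(im,p,0.128,.48,.7,0.1,.3,2700)[:,:,::-1])
cv2.imwrite("pics/wrist2.png",cams.capture("wrist")[:,:,::-1])
print(env.state()["clock"])
```

```text
[0.6355 0.1955 0.1234] [ 0.6962 -0.5518 -0.4747]
7.7083
```

View pics/lid2.png

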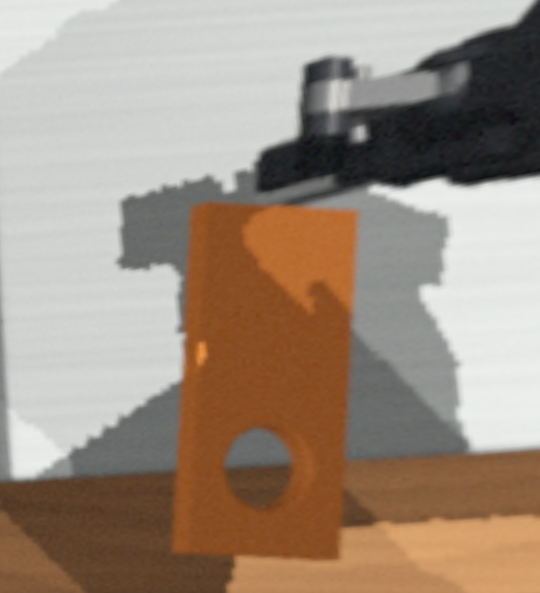

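View pics/wrist2.png

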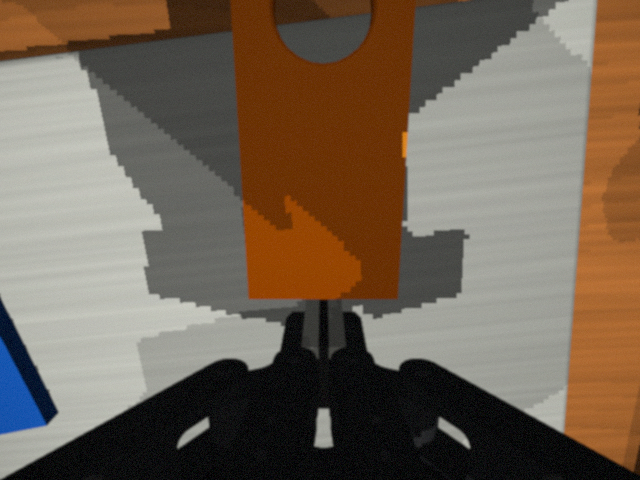

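The gauge stayed straight and about 36 mm is now out; in the top view the near end is at row 555 and the lid edge at row ~475. I'll push 10 mm further, back off, and check.

Run:
```python
from cell import env,cams
from h import *
a=np.array([np.cos(np.radians(-3.1)),np.sin(np.radians(-3.1))]);g=np.array([.6095,.197])
P=lambda d,z:[*(g+a*d),z]
env.move_straight(P(.016,.1235),feed=.03)
env.move_straight(P(.040,.1245),feed=.08)
env.move_straight(P(.040,.21),feed=.15)
# wrist look from front, then above the end
env.open_jaws()
c=g-a*.0615          # expected centre
G=c-a*.044
env.move_pose([*G,.21],[-90,0,86.9])
env.wait(.2)
for n in("side","wrist","scene"):
    p=cams.camera_params(n);im=cams.capture(n)
    cv2.imwrite(f"pics/{n}3.png",im[:,:,::-1])
print(c,G,env.state()["position"],env.state()["clock"])
```

```text
[0.5481 0.2003] [0.5042 0.2027] [0.5046 0.2026 0.2095] 11.125
```

View pics/side3.png

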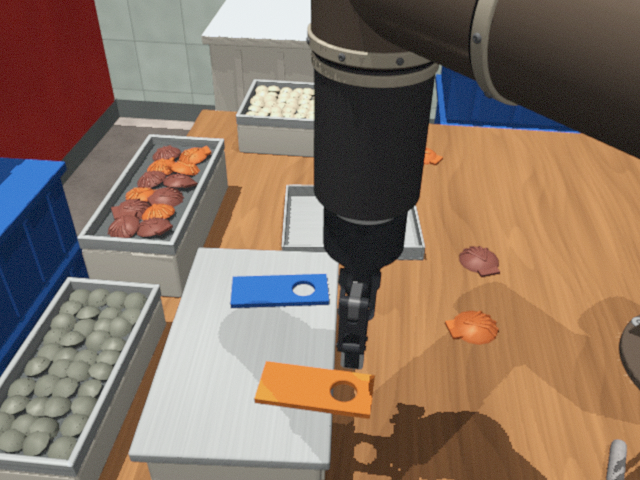

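View pics/wrist3.png

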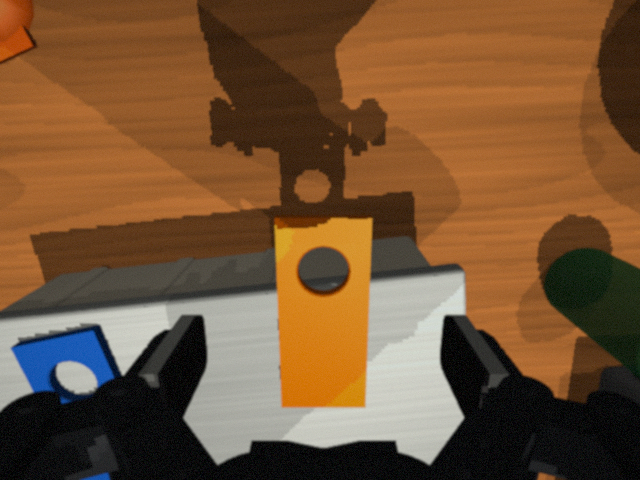

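View pics/scene3.png

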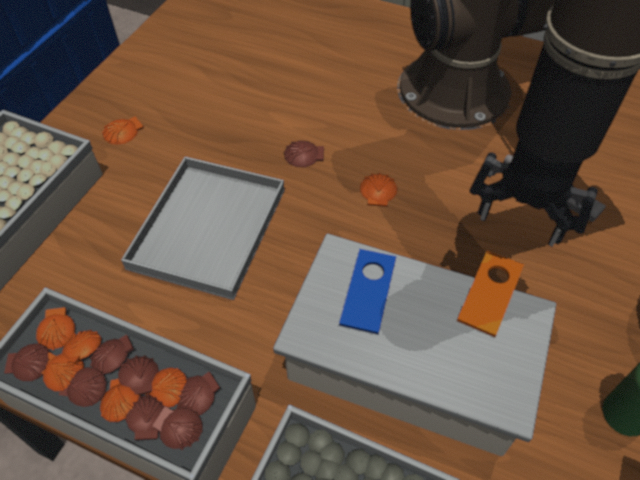

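Run:
```python
from cell import env,cams
from h import *
# top-face corners picked: side far-left.. and edge
for n,uv,e in(("side",[(263,364),(375,373),(370,414),(257,403)],None),("scene",[(486,253),(523,264),(496,334),(459,322)],None)):
    p=cams.camera_params(n);w=unproj(p,uv,.128);print(n,w.tolist(),w.mean(0))
p=cams.camera_params("wrist");w=unproj(p,[(275,219),(373,219),(365,407),(282,407)],.128);print("wrist",w.tolist(),w.mean(0))
w=unproj(p,[(0,318),(464,268)],.12);print(w)
h=unproj(p,[(323,268)],.128);print(h)
```

```text
side [[0.6130491495132446, 0.1736927032470703], [0.48089608550071716, 0.17230680584907532], [0.48394662141799927, 0.23081019520759583], [0.6092032194137573, 0.2300892025232315]] [0.5468 0.2017]
scene [[0.4884433150291443, 0.17656210064888], [0.4855085015296936, 0.23129628598690033], [0.6140090823173523, 0.22463849186897278], [0.6167750954627991, 0.17349475622177124]] [0.5512 0.2015]
wrist [[0.48267972469329834, 0.1767418086528778], [0.4857228994369507, 0.23252107203006744], [0.6142499446868896, 0.22494783997535706], [0.6112375855445862, 0.16978499293327332]] [0.5485 0.201 ]
[[ 0.5399 -0.0056]
 [ 0.5218  0.2886]]
[[0.514  0.2024]]
```

All three cameras agree to about 4 mm. The wrist view puts the centre at (0.5485, 0.201) and yaw at −3.2°, with about 43 mm out. It's resting flat, and blue hasn't moved. Next I'll pinch the overhanging end and lift.

Run:
```python
from cell import env,cams
from h import *
a=np.array([np.cos(np.radians(-3.2)),np.sin(np.radians(-3.2))]);c=np.array([.5485,.201])
G=c-a*.048;o=[-90,0,86.8]
env.move_straight([*G,.16],rot=o,feed=.1)
print(env.move_straight([*G,.112],feed=.06,contact_N=8),env.state()["position"])
env.grasp(45)
env.wait(.2)
print(env.state()["gripper_width"],env.state()["position"],env.state()["ft_force"])
env.move_straight([*G,.20],feed=.08)
env.wait(.2)
for n in("side","wrist"):
    cv2.imwrite(f"pics/{n}4.png",cams.capture(n)[:,:,::-1])
s=env.state();print(s["gripper_width"],s["position"],s["ft_force"],s["clock"])
```

```text
False [0.5008 0.2038 0.1123]
0.05443276691394967 [0.5008 0.2038 0.1125] [-1.9341 -0.7363  5.4162]
0.054256535689677816 [0.5005 0.2036 0.1997] [ 1.0685 -0.0749 -0.8163] 14.8583
```

View pics/side4.png

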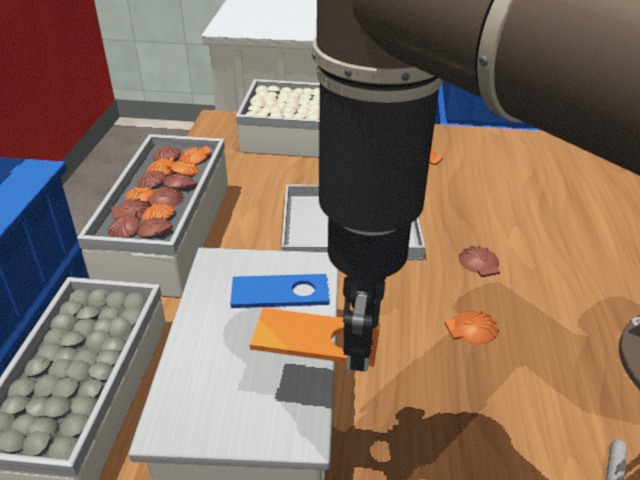

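View pics/wrist4.png

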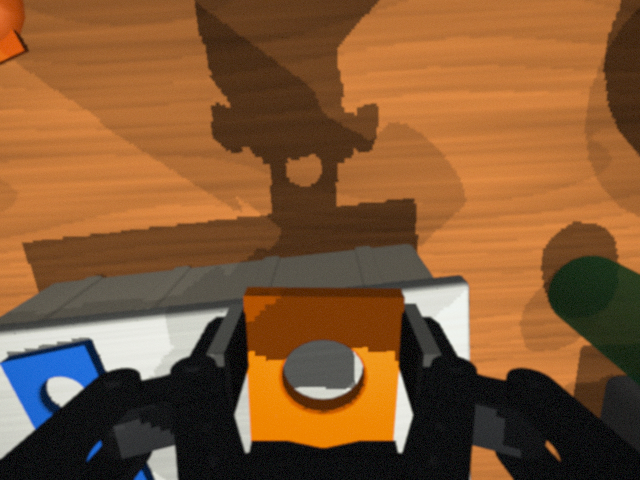

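The gauge is held: width 54 mm, far end visible at (255,330) in the side view and hole centred between the jaws in the wrist view. I'll check its tilt by comparing with a predicted level gauge.

Run:
```python
from cell import cams
from h import *
a=np.array([np.cos(np.radians(-3.2)),np.sin(np.radians(-3.2))]);b=np.array([-a[1],a[0]]);c=np.array([.5485,.201])
p=cams.camera_params("side")
im=cv2.imread("pics/side4.png")
for t,col in((0,(0,255,0)),(5,(255,0,0)),(-5,(0,0,255))):
    t=np.radians(t);P=[]
    for u,v in((.065,.028),(.065,-.028),(-.065,-.028),(-.065,.028)):
        d=u+.048
        q=c-a*.048+a*d*np.cos(t)+b*v; P.append([*q,.128+.0872+d*np.sin(t)])
    uv=proj(p,P);print(uv.round())
    cv2.polylines(im,[uv.round().astype(np.int32)],True,col,1)
cv2.imwrite("pics/ov4.png",cv2.resize(im[270:400,220:420],None,fx=4,fy=4))
```

```text
[[248. 345.]
 [261. 308.]
 [379. 322.]
 [374. 361.]]
[[248. 338.]
 [261. 301.]
 [379. 323.]
 [374. 362.]]
[[249. 351.]
 [262. 314.]
 [379. 321.]
 [374. 360.]]
```

View pics/ov4.png

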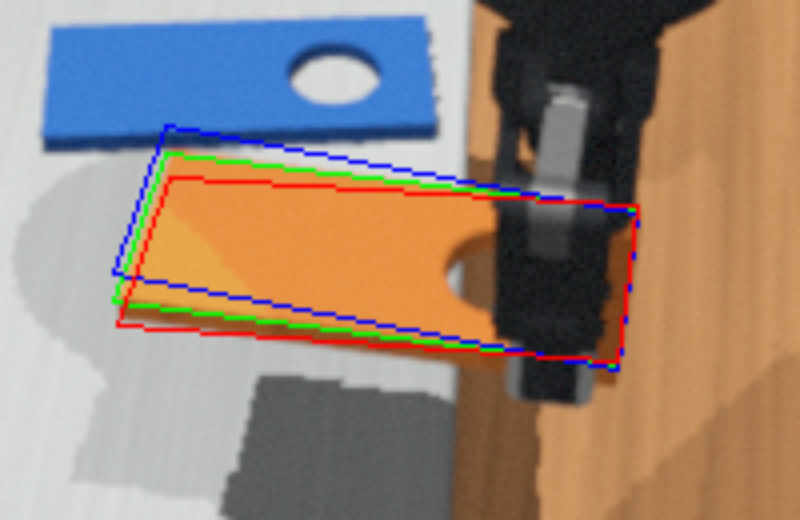

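The gauge is level: the image matches the 0° outline. Now I'll carry it to the tray at constant height and lower it until it touches.

Run:
```python
from cell import env,cams
from h import *
a=np.array([np.cos(np.radians(6)),np.sin(np.radians(6))]);T=np.array([.539,-.290])-a*.048
env.move_straight([*T,.20],rot=[-90,0,96],feed=.15)
env.move_straight([*T,.08],feed=.12)
for n in("side","scene","wrist"):
    cv2.imwrite(f"pics/{n}5.png",cams.capture(n)[:,:,::-1])
s=env.state();print(s["gripper_width"],s["position"],s["ft_force"],s["clock"])
```

```text
0.054175751051471745 [ 0.4917 -0.2951  0.0808] [-0.0642 -0.0828 -1.1488] 19.6333
```

View pics/scene5.png

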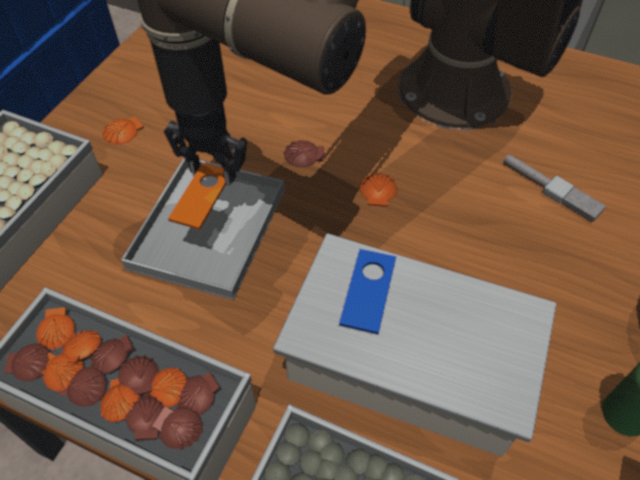

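View pics/side5.png

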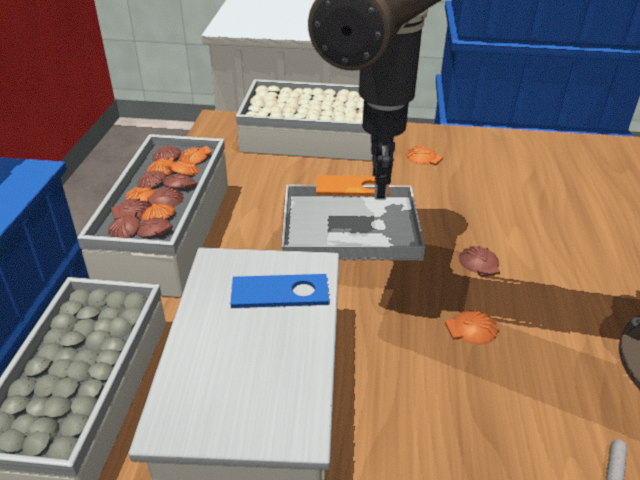

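The gauge hangs level above the tray at (200,200) in the scene view, and blue hasn't moved at (368,290). I'll lower it.

Run:
```python
from cell import env,cams
from h import *
x,y,_=env.state()["position"]
a=np.array([np.cos(np.radians(6)),np.sin(np.radians(6))]);T=np.array([.539,-.290])-a*.048
env.move_straight([*T,.016],feed=.06)
r=env.move_straight([*T,-.003],feed=.015,contact_N=4)
s=env.state();print(r,s["gripper_width"],s["position"],s["ft_force"],s["clock"])
for n in("side","wrist"):
    cv2.imwrite(f"pics/{n}6.png",cams.capture(n)[:,:,::-1])
```

```text
True 0.05486500883426141 [ 0.4912 -0.295   0.0003] [-0.5851  1.1734  4.5833] 21.8167
```

View pics/side6.png

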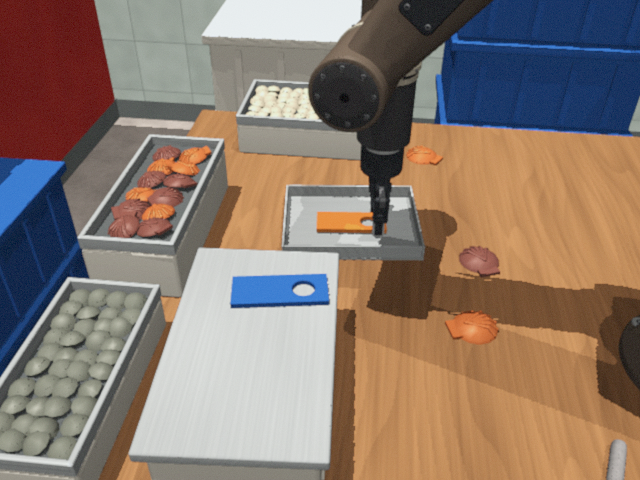

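View pics/wrist6.png

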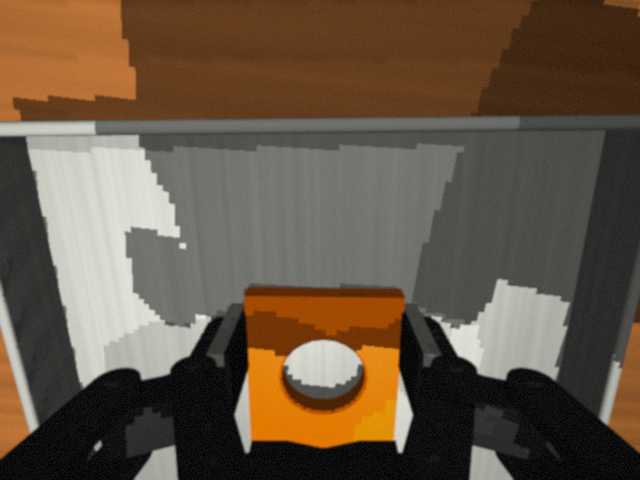

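The fingertips touched the tray floor with the gauge about 4 mm above it. I'll release, retreat and verify.

Run:
```python
from cell import env,cams
from h import *
env.open_jaws();env.wait(.3)
a=np.array([np.cos(np.radians(6)),np.sin(np.radians(6))]);T=np.array([.539,-.290])-a*.048
env.move_straight([*T,.20],feed=.1)
env.move_pose([.40,-.45,.25],[-90,0,96])
env.wait(.5)
for n in("side","scene"):
    im=cams.capture(n);p=cams.camera_params(n);cv2.imwrite(f"pics/{n}7.png",im[:,:,::-1])
    for c,z in(("o",.012),("b",.128)):
        for g in gauges(im,p,c,z):
            if g[0]>800 and 400<g[1]<800:print(n,c,np.array(g))
s=env.state();print(s["position"],s["ft_force"],s["clock"])
```

```text
side b [2716.5     615.0511   42.115   128.2293   60.4458    9.6392]
scene b [2815.5     618.4214   39.8072  130.0016   53.7048    9.5171]
[ 0.4001 -0.4498  0.25  ] [0.3346 1.8621 0.3007] 26.1583
```

View pics/side7.png

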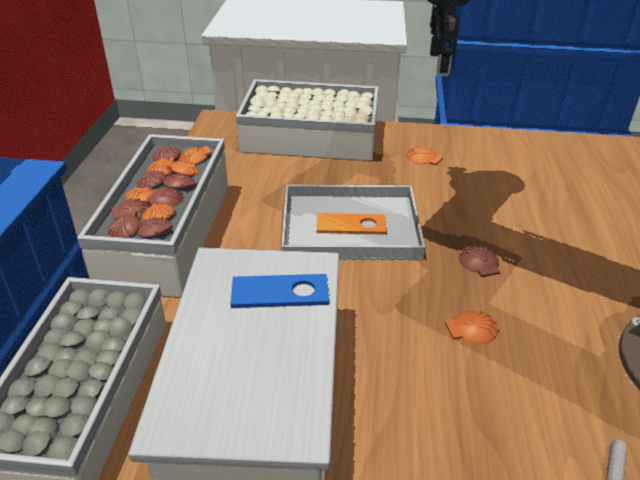

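View pics/scene7.png

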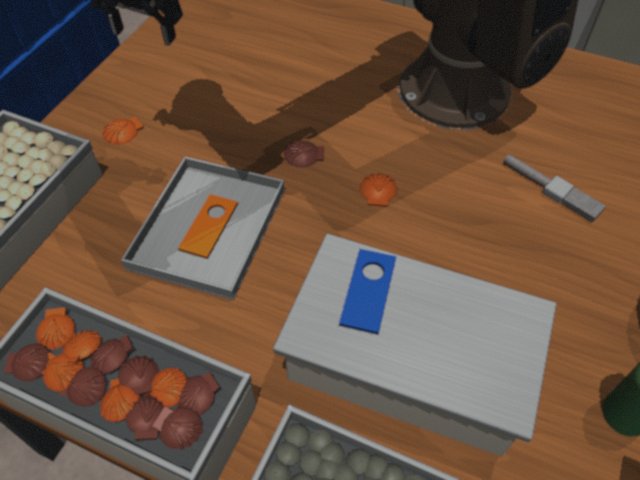

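The gauge lies in the tray at scene (208,225) and side (352,223). My colour mask missed it there, so I'll check it by picked corners and then hand in.

Run:
```python
from cell import env,cams
from h import *
for n,uv in(("side",[(317,214),(385,214),(387,232),(317,234)]),("scene",[(209,194),(238,202),(208,256),(179,249)])):
    w=unproj(cams.camera_params(n),uv,.012);print(n,w.mean(0),[round(float(np.linalg.norm(w[i]-w[(i+1)%4])),4) for i in range(4)])
env.sign_off()
```

```text
side [ 0.5364 -0.2857] [0.1305, 0.0581, 0.1293, 0.064]
scene [ 0.5395 -0.288 ] [0.0583, 0.127, 0.0538, 0.1302]
the job is handed in; nothing more can be done
```

The orange gauge is lying flat in the rinse tray, the blue one is where it was, and I handed the job in at about 26 s of the 54 s.

- **Slide:** I pushed the gauge's far end with the closed fingers until about 43 mm stuck out over the front edge. I then let go and confirmed it was resting flat before gripping; the cameras agreed on its position to about 4 mm.
- **Lift and place:** I pinched the overhanging end across its long sides at 45 N and lifted it, and it stayed level. I carried it over the crate and lowered it until the fingertips touched the tray floor. I let go with its underside about 4 mm up, so it settled that last bit by itself.
- **Last checks:** The gauge's centre is within about 5 mm of the tray's centre in both views. Its outline measures about 130 x 56 mm on the floor plane, as a flat gauge should. The blue gauge's measured position changed by less than 0.1 mm, and the arm is clear of everything.
- **Check that failed:** My automatic colour detection did not find the orange gauge in the tray, so I made that final check from corners picked by hand.

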